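Crosswise bar crib under a board fixture

ROBOT

A 6-joint arm with a two-finger parallel gripper is mounted at the origin on a cart in front of the work surface, level with it; the furniture and walls round the work are solid. World frame = base frame: x ahead of the robot, y to its left, z up, the work surface at z = 0. Lengths are in m, angles in rad, forces in N, time in s.
With the tool pointing down it reaches from about 0.425 to 0.95 m from the base axis. Payload 3.5 kg.
Tool frame: the origin (TCP) lies on the centre line of the jaws, within the pads' length; the fingertips stand 19 mm ahead of it and the grasp point (between the pads) is the TCP; z points along the fingers, y is the line along which they close (so a half turn about z gives the same grasp; the last joint's range is limited). The gripper opens to 85 mm and grips with 20 to 120 N. Pads are 22 mm wide; open, the fingers measure 114 mm over their backs; the gripper's body (76 mm by 85 mm) begins 54 mm behind the grasp point. The pads swing forward as they close: fully open they stand 13 mm farther back than shut.
Start: joints at [1.043, 0.286, 1.577, -0, 1.279, -0.15], TCP at [0.249, 0.627, 0.25] pointing down, gripper open.
Joint ranges: [-2.77, 2.77], [-0.9, 2.22], [0.21, 2.48], [-1.53, 4.67], [0.24, 2.81], [-2.84, 2.84]. Speed limits (rad/s): [2.79, 2.79, 3.14, 3.14, 3.14, 3.14].

INTERFACE

Orientations are given as a unit quaternion [x, y, z, w].
In Python, from plant import ctrl, imaging gives the robot as it stands. The module is installed in compiled form; this text tells all that it offers.
- The arm moves only by the shell command python3 -m handwheel 'ROWS' [OPENING] [FORCE]. ROWS is JSON, one flat list of numbers, 6 for each row, row after row: the shift along the world's x, y, z in units of 150 mm (1.0 is 150 mm), then the turn, a rotation vector about the world's x, y, z in units of 90 degrees (1.0 is 90 degrees). In form: [tx, ty, tz, rx, ry, rz, tx, ty, tz, rx, ry, rz, ...]. A call has 1 to 5 rows; each row shifts and turns the commanded pose from where the row before left it; what a row does not reach is not made up. A row lasts 1/12 s, in which the tool goes at most 41.7 mm and 7.16 degrees, less where a joint would pass 70% of its speed; a pose out of reach is approached as far as the arm can. A call with a number of a shift or a turn outside -1 to 1 is refused whole. A call with a gripper value outside its range is refused whole. OPENING is the opening, from 0 (shut) to 1 (fully open), set as the call begins (- or left out, the last holds). The fingers move at their own pace and stop on an object; FORCE is the grip in N (left out, the last holds). Time passes only in rows, so rows that do not move let the fingers close. It gives the time, the measured TCP pose, the force, the opening and the grip force at its end, in the units of the state.
- ctrl.get_state(): the state, without advancing time (a new reading comes with each control period).
- imaging.read_camera(name): name is "scene" or "top"; returns (picture, depth): 400x640x3 uint8, blue, green, red; 400x640 float32, m along the optical axis (not along the pixel's ray), 0 where there is no reading.
- imaging.get_calibration(name): a dict with "fovy" (degrees; the focal length in pixels is half the picture's height over the tangent of half this angle, whatever the lens; pixels are square), "cx", "cy" (the principal point, pixels), "R" (3x3) and "t" (3): a world point X has camera coordinates R X + t. Camera axes: x right, y down, z forward; pixel columns grow to the right and rows downward; lengths in m; the calibration is good to about 2 mm. A picture is of the moment at which its call begins. get_calibration takes no time and is no camera call.
- ctrl.sign_off(): hands the job in; it is judged then, once.
The state is a dict: "time": time; "qpos": joint angles; "dq": joint speeds; "joint_efforts": joint torques, N m; "eef_pos": TCP position; "tcp_rot": TCP orientation; "contact_force": force on the tool from outside, world axes, zero at the start; "wrist_torque": the same for the moment, N m; "opening": opening from 0.0 (shut) to 1.0 (fully open); "finger_force": force on a finger pad.
Only numpy, scipy, OpenCV 4.12 (cv2) and the standard library are available. Lean on these libraries where they do the work, as an engineer would, in place of code of your own. Each camera call takes 0.05 s, during which the arm holds its last target. There are 200 camera calls.

TASK

Build up the open crib that lifts the board fixture off the bench so air can get under it: slide the two round-nosed bars straight out of their tray channels, without picking them up, so that they lie parallel, still as far apart as the channels, across the two bottom bars as the second layer, their ends sticking out about equally past both bottom bars. Then lay the black board fixture centrally on top as the third layer, running crosswise to those two bars. Leave the two bottom bars where they lie and do not disturb the small yellow bottle and the reel beside the crib or the roll of black tape.

Things in the scene. Friction and masses are not known exactly. Their poses are not given: they have to be found in the camera images.
- tray: Fixed grey plastic staging tray, 140 (x) x 160 (y) mm. Origin at the centre of its underside. Two straight channels run along its y axis, centred at its x = -40 and x = +40 mm, 33 mm wide, open at both ends; channel floor 16.5 mm above the bench, walls 6 mm higher than that floor (22.5 mm). The crib stands off its -y end, so bars are slid out in its -y direction.
- foot_near: First-layer aluminium bar with square ends, lying loose on the bench, 150 (its x) x 24 (its y) x 16 mm high. Origin at the centre of its underside. The one nearer the tray's -y end, roughly parallel to that end and centred on the tray's width; about 47 mm from the tray end to its centre line. 190 g.
- foot_far: The other first-layer bar, the same size and make, roughly parallel to foot_near, 81 to 97 mm farther from the tray (centre to centre). Origin at the centre of its underside, x along its length.
- bar_a: Aluminium bar with fully rounded (8 mm radius) ends, 150 (its y) x 30 (its x) x 16 mm high, about 180 g, lying loose in the tray channel at the tray's x = -40 mm. Origin at the centre of its underside; its -y end points out of the tray towards the crib.
- bar_b: The same bar in the tray channel at the tray's x = +40 mm. Origin at the centre of its underside; its -y end points towards the crib.
- bar_a_front (a point): Tip of bar_a's -y end, at mid height.
- bar_a_rear (a point): Tip of bar_a's +y end, at mid height (where it can be pushed).
- bar_b_front (a point): Tip of bar_b's -y end, at mid height.
- bar_b_rear (a point): Tip of bar_b's +y end, at mid height (where it can be pushed).
- fixture: Black board-holding fixture lying on the bench, 140 (its x) x 60 (its y) x 19 mm, about 160 g. Origin at the centre of its underside. Its base plate is 140 x 52 x 8 mm; four cross bars 12 mm wide (x) and 60 mm long (y) stand on it from 8 to 15 mm up, at its x = -50, -18, +16 and +50 mm. It can be gripped across y over the ends of a cross bar (60 mm wide).
- flux_bottle: Small yellow bottle with a black cap, 30 mm across, 66 mm high, standing beside the work; a bystander. Origin at the centre of its underside.
- solder_reel: Wire reel with blue flanges, 62 mm across, 42 mm high, standing beside the crib; a bystander. Origin at the centre of its underside.
- tape_black: Roll of black tape, 57 mm across, 19 mm high, lying flat beyond the fixture; a bystander. Origin at the centre of its underside.
Mind the look-alikes: they are no part of the job. What is shaped like the bar_a but orange is not meant.

How it is judged:
On the way:
1. both round-nosed bars lie parallel and apart across the two bottom bars, both ends sticking out past them (y of each of bar_a_rear, bar_b_rear in the frame of foot_near above 0.016 m and y of each of bar_a_front, bar_b_front in the frame of foot_far below -0.016 m and angle between the y axis of each of bar_a, bar_b and the y axis of foot_near, either way round below 0.14 rad and height (world z) of bar_a between 0.0125 and 0.0195 m and angle between each of bar_a, bar_b's own z axis and vertical below 0.05 rad and height (world z) of bar_b between 0.0125 and 0.0195 m and ((x of bar_a in the frame of foot_near between -0.06 and -0.024 m and x of bar_b in the frame of foot_near between 0.024 and 0.06 m) or (x of bar_a in the frame of foot_near between 0.024 and 0.06 m and x of bar_b in the frame of foot_near between -0.06 and -0.024 m))), for 0.2 s.
At the end, for the whole second after the job is handed in: Round-nosed bars flat and square (8 deg) across the bottom bars, 24-60 mm either side of the middle, every end 16+ mm past its bottom bar's centre line; fixture flat on both, parallel to the bottom bars (10 deg), centred within 20 mm; bottom bars moved under 15 mm; all still (all of step 1 and x of fixture in the frame of foot_near between -0.02 and 0.02 m and y of fixture in the frame of foot_near between -0.07 and -0.022 m and y of fixture in the frame of foot_far between 0.022 and 0.07 m and angle between the x axis of fixture and the x axis of foot_near, either way round below 0.17 rad and height (world z) of fixture between 0.028 and 0.036 m and angle between fixture's own z axis and vertical below 0.06 rad and linear speed of each of bar_a, bar_b, fixture below 0.02 m/s and distance of each of foot_near, foot_far from where it was at the start of the episode below 0.015 m); the robot touches nothing.
It fails at once if a round-nosed bar was picked up (raised more than 20 mm) instead of slid (height (world z) of any of bar_a, bar_b above 0.037 m).
It fails at once if a bottom bar was shifted by more than 15 mm (distance of any of foot_near, foot_far from where it was at the start of the episode above 0.015 m).
It fails at once if the bottle, the reel or the tape was moved by more than 20 mm or tipped over (distance of any of flux_bottle, solder_reel, tape_black from where it was at the start of the episode above 0.02 m or angle between any of flux_bottle, solder_reel, tape_black's own z axis and vertical above 0.35 rad).
It also fails if it takes over 58 s, if anything falls off the work surface, if the arm or the gripper's body presses on something with over 40 N, if the wrist force passes 120 N, or if a joint passes its speed limit or range.

## Working session

There is one attempt and no reset: what is moved stays moved. The work goes in short steps, Python scripts to look and compute and a shell command to move; the robot and the scene stay as the last step left them, time stands still between calls to the robot, and variables do not carry over. Pictures are saved under pics/ and viewed, at most 10 in all, crops included, and the job is handed in when it is done.

```bash
mkdir -p pics
cat > h.py <<'E'
import numpy as np,cv2
from plant import ctrl,imaging
def grab(n,f=None):
    p,d=imaging.read_camera(n)
    if f: cv2.imwrite('pics/'+f,p)
    return p,d,imaging.get_calibration(n)
def world(c,u,v,d=None,z=None):
    u=np.asarray(u,float);v=np.asarray(v,float)
    f=200/np.tan(np.radians(c['fovy'])/2);R=np.array(c['R']);t=np.array(c['t'])
    r=np.stack([(u-c['cx'])/f,(v-c['cy'])/f,np.ones_like(u)],-1)
    o=-R.T@t; w=r@R
    if d is None: d=(z-o[2])/w[...,2]
    return o+w*np.asarray(d)[...,None]
E
python3 - <<'E'
from h import *
for n in('top','scene'):
    p,d,c=grab(n,n+'0.png'); np.savez(n+'0.npz',p=p,d=d); print(n,c)
print(ctrl.get_state())
E
```

```text
top {'fovy': 55.518166875966486, 'cx': 328.3758329994027, 'cy': 192.60719138003992, 'R': array([[ 0.00368798, -0.99992444,  0.01172632],
       [-0.98331117, -0.00575919, -0.1818405 ],
       [ 0.18189429, -0.01085999, -0.98325812]]), 't': array([-0.04445172,  0.6083996 ,  1.06809565])}
scene {'fovy': 51.56110852432897, 'cx': 311.83187181943777, 'cy': 201.49827199907665, 'R': array([[ 0.73782957, -0.67494934,  0.00713598],
       [-0.43882115, -0.48768237, -0.75471975],
       [ 0.51287769,  0.55372313, -0.65600852]]), 't': array([-0.46715402,  0.30698303,  0.89883227])}
{'time': 0.1, 'qpos': array([ 1.04298617e+00,  2.87099083e-01,  1.57802616e+00,  8.85355331e-06,
        1.27862149e+00, -1.50000268e-01]), 'dq': array([ 0.00077639, -0.00223936, -0.00410873, -0.00055943,  0.000259  ,
       -0.00162197]), 'joint_efforts': array([ 1.10165078e-03, -4.07300484e+01, -2.93696845e+01, -1.16612355e-04,
        3.44724147e-03,  1.03458814e-05]), 'eef_pos': array([0.24868553, 0.62692136, 0.2490732 ]), 'tcp_rot': array([ 1.87784580e-01,  9.82209647e-01, -1.01436944e-03, -3.62064261e-04]), 'contact_force': array([-0.43729805, -0.66702489,  0.84302937]), 'wrist_torque': array([ 0.04306307, -0.03848912, -0.01009793]), 'finger_force': 0.0, 'opening': 0.9983909284113883}
```

View pics/top0.png

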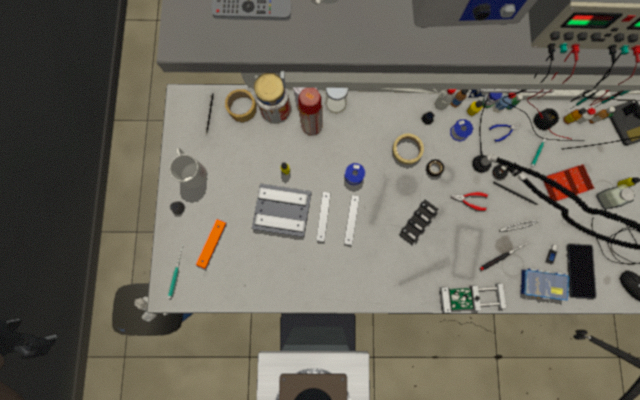

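View pics/scene0.png

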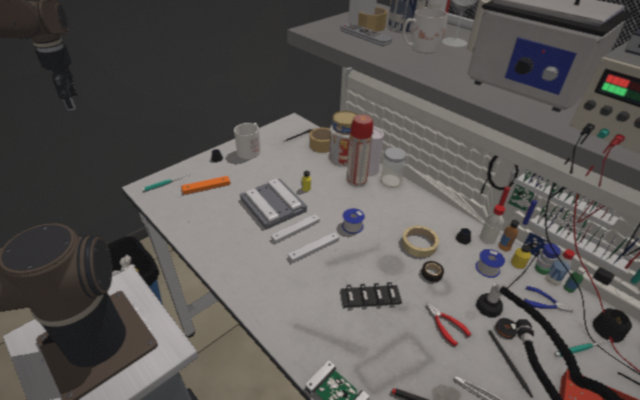

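Top view: tray at about (282,211) holds bars at (283,197) and (280,224). The feet are at (323,217) and (351,220), the fixture at (419,222), the bottle at (286,169), the reel at (355,174) and the tape at (435,168). The scene view agrees. The crib lies on the tray's world -y side.

```bash
cat > meas.py <<'E'
from h import *
def rects(n,p,c,spec,S=4):
    """spec: name -> (roi u0,v0,u1,v1, mode, thr, z). prints world centre, sizes, angle of rectangle"""
    out={}
    for k,(u0,v0,u1,v1,mode,thr,z) in spec.items():
        g=cv2.resize(p[v0:v1,u0:u1],None,fx=S,fy=S,interpolation=cv2.INTER_CUBIC)
        gray=g.max(2) if mode=='dark' else g.min(2)
        m=(gray<thr if mode=='dark' else gray>thr).astype(np.uint8)
        cs=sorted(cv2.findContours(m,cv2.RETR_EXTERNAL,cv2.CHAIN_APPROX_NONE)[0],key=cv2.contourArea)
        if not cs: print(k,'none'); continue
        q=cs[-1][:,0].astype(float)
        w=world(c,(q[:,0]+.5)/S-.5+u0,(q[:,1]+.5)/S-.5+v0,z=z)[:,:2]
        (cc,sz,a)=cv2.minAreaRect((w*1000).astype(np.float32))
        if sz[0]<sz[1]: sz=sz[::-1];a+=90
        a=(a+90)%180-90
        print(n,k,'c',np.round(cc,1),'sz',np.round(sz,1),'long-axis deg',round(a,1)); out[k]=(cc,sz,a)
    return out
E
python3 - <<'E'
from meas import *
D=np.load('top0.npz');p,d=D['p'],D['d'];c=imaging.get_calibration('top')
print(p[217,300:365:2].min(1)); print(p[195:232:1,283].min(1)); print(p[222,395:445:2].max(1))
rects('top',p,c,{'barUp':(252,184,310,207,'l',200,.0325),'barLo':(250,211,309,236,'l',200,.0325),'near':(312,185,336,250,'l',200,.016),'far':(338,190,364,250,'l',200,.016),'fix':(395,195,444,250,'dark',90,.012),'tray':(248,180,314,241,'dark',150,.0225)})
for k,u,v in[('near',323,217),('far',351,220),('barU',283,197),('barL',280,224),('fix',419,222),('bottle',286,166),('reel',355,172),('tape',435,165),('bench',380,240)]:
    print(k,np.round(world(c,u,v,d=d[v,u]),4))
cv2.imwrite('pics/crop.png',cv2.resize(p[150:260,240:450],None,fx=3.8,fy=3.8,interpolation=cv2.INTER_CUBIC)[:600,:800])
E
```

```text
[ 89 111 117 104 140 151 150 150 148 149 195 201 203 189 148 150 154 151
 154 153 149 152 151 149 162 206 203 201 155 146 147 147 147]
[206 202 204 205 204 188 141  93  98 118 117 116 116 119 118 116 113 117
 116 112 112 112 139 179 200 204 202 201 201 198 198 198 183 133  94 102
 114]
[160 162 161 161 162 154  84  37  54  40  46  51  45  49  47  33  41  44
 113 150 152 152 158 159 155]
top barUp c [603.1  97.3] sz [132.4  23.6] long-axis deg 81.8
top barLo c [526.6 101.6] sz [48.6 12.5] long-axis deg 84.1
top near c [573.  -29.5] sz [88.5 18.3] long-axis deg -6.8
top far c [ 557.1 -114.9] sz [77.1 17.3] long-axis deg -9.2
top fix c [ 527.5 -316.4] sz [139.4  58.8] long-axis deg -37.7
top tray c [556.4  99.8] sz [166.1 156.8] long-axis deg 81.6
near [ 0.5409 -0.026   0.0146]
far [ 0.5321 -0.1108  0.0154]
barU [0.5993 0.0952 0.0289]
barL [0.5172 0.1015 0.0333]
fix [ 0.5279 -0.3191  0.0075]
bottle [0.6857 0.0843 0.0681]
reel [ 0.6841 -0.1252  0.0049]
tape [ 7.098e-01 -3.790e-01 -3.000e-04]
bench [ 0.4733 -0.2    -0.0015]
```

View pics/crop.png

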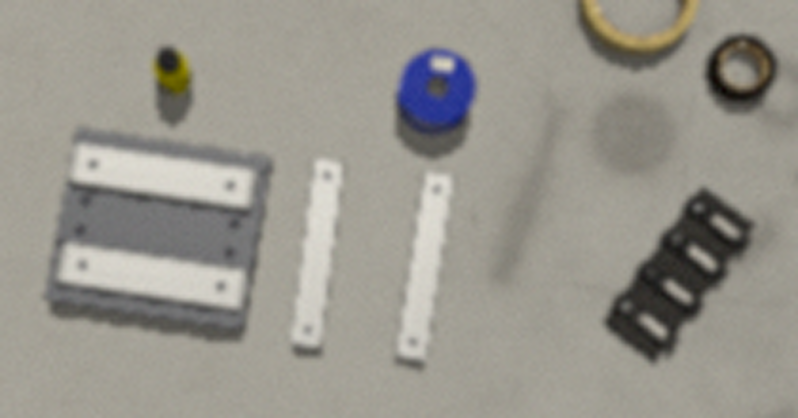

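The crop shows the bars lying inside the tray channels, tilted about 7°, with the feet square to them and a clear gap on both sides. The threshold was too high, so I re-measure in both views.

Run:
```python
from meas import *
D=np.load('top0.npz');p,d=D['p'],D['d'];c=imaging.get_calibration('top')
sp={'barUp':(252,184,312,209,'l',168,.0325),'barLo':(250,209,309,238,'l',168,.0325),'near':(312,185,336,250,'l',175,.016),'far':(338,190,364,250,'l',175,.016),'fix':(395,195,444,250,'dark',95,.012),'tray':(248,180,314,241,'dark',132,.0225)}
rects('top',p,c,sp)
D=np.load('scene0.npz');p2=D['p'];c2=imaging.get_calibration('scene')
rects('scene',p2,c2,{'barUp':(270,175,309,207,'l',150,.0325),'barLo':(238,190,284,224,'l',150,.0325),'near':(268,210,324,246,'l',165,.016),'far':(284,228,344,264,'l',165,.016),'fix':(335,275,408,312,'dark',90,.012)})
# tall things by colour
hsv=cv2.cvtColor(p,cv2.COLOR_BGR2HSV)
print(p2[200,262:300:3].min(1))
for k,(u0,v0,u1,v1),z in[('reel',(340,160,372,190),.042)]:
    m=((hsv[v0:v1,u0:u1,1]>120)).astype(np.uint8);cs=max(cv2.findContours(m,0,1)[0],key=cv2.contourArea)[:,0]
    w=world(c,cs[:,0]+u0,cs[:,1]+v0,z=z)[:,:2]; print(k,w.min(0),w.max(0))
```

```text
top barUp c [603.3  97.5] sz [141.9  29.3] long-axis deg 81.6
top barLo c [523.2 103. ] sz [141.4  28.5] long-axis deg 81.6
top near c [545.8 -26.2] sz [148.4  24.4] long-axis deg -7.0
top far c [ 535.4 -112.2] sz [147.6  23.9] long-axis deg -9.1
top fix c [ 527.3 -316.6] sz [140.2  59.5] long-axis deg -37.5
top tray c [555.8  99.6] sz [162.1 152.6] long-axis deg 81.5
scene barUp c [605.   94.3] sz [148.9  29.8] long-axis deg 80.6
scene barLo c [525.1 100.5] sz [148.8  28.9] long-axis deg 81.3
scene near c [553.6 -28. ] sz [129.6  20.1] long-axis deg -6.6
scene far c [ 542.5 -113.8] sz [133.6  19.6] long-axis deg -9.2
scene fix c [ 526.9 -320.5] sz [140.6  71.1] long-axis deg -38.0
[172 141  98  96  96  97  94  88 150 169 164 166 128]
reel [ 0.64414741 -0.14941044] [ 0.70007837 -0.09174654]
```

```bash
R='x'; python3 -m handwheel '[0.1223,-0.2334,-0.0533,0,0,-0.0568,0.1223,-0.2334,-0.0533,0,0,-0.0568,0.1223,-0.2334,-0.0533,0,0,-0.0568,0.1223,-0.2334,-0.0533,0,0,-0.0568,0.1223,-0.2334,-0.0533,0,0,-0.0568]' 0.55 20
python3 -m handwheel '[0.1223,-0.2334,-0.0533,0,0,-0.0568,0.1223,-0.2334,-0.0533,0,0,-0.0568,0.1223,-0.2334,-0.0533,0,0,-0.0568,0.1223,-0.2334,-0.0533,0,0,-0.0568,0.1223,-0.2334,-0.0533,0,0,-0.0568]'
python3 -m handwheel '[0.1223,-0.2334,-0.0533,0,0,-0.0568,0.1223,-0.2334,-0.0533,0,0,-0.0568,0.1223,-0.2334,-0.0533,0,0,-0.0568,0.1223,-0.2334,-0.0533,0,0,-0.0568,0.1223,-0.2334,-0.0533,0,0,-0.0568]'
python3 -m handwheel '[0,0,0,0,0,0]'
```

```text
time: 0.52
eef_pos: [0.3408, 0.4505, 0.2094]
tcp_rot: [0.402, 0.916, -0.0, -0.0]
contact_force: [-0.4, 0.1, 0.7]
opening: 0.548
finger_force: 0.0
time: 0.93
eef_pos: [0.4325, 0.2754, 0.1697]
tcp_rot: [0.595, 0.804, -0.0, -0.0]
contact_force: [0.7, 0.3, 0.2]
opening: 0.554
finger_force: 0.0
time: 1.35
eef_pos: [0.5243, 0.1004, 0.1297]
tcp_rot: [0.758, 0.652, -0.0, -0.0]
contact_force: [0.9, 0.3, -0.8]
opening: 0.552
finger_force: 0.0
time: 1.43
eef_pos: [0.5259, 0.0969, 0.1289]
tcp_rot: [0.759, 0.651, -0.001, 0.001]
contact_force: [-0.2, -0.1, -0.5]
opening: 0.549
finger_force: 0.0
```

```bash
python3 -m handwheel '[0,0,0,0,0,0,0,0,-0.15,0,0,0,0,0,-0.15,0,0,0,0,0,-0.15,0,0,0]'
python3 -m handwheel '[0,0,-0.06,0,0,0,0,0,-0.04,0,0,0,0,0,-0.03,0,0,0,0,0,0,0,0,0]'
python3 - <<'E'
from h import *
p,d,c=grab('scene'); cv2.imwrite('pics/s1.png',cv2.resize(p[120:260,180:380],None,fx=4,fy=4,interpolation=cv2.INTER_CUBIC))
E
```

```text
time: 1.77
eef_pos: [0.5239, 0.1035, 0.0627]
tcp_rot: [0.756, 0.655, 0.001, 0.0]
contact_force: [-0.5, 0.5, -0.4]
opening: 0.546
finger_force: 0.0
time: 2.1
eef_pos: [0.524, 0.1028, 0.0434]
tcp_rot: [0.756, 0.654, -0.0, -0.0]
contact_force: [-0.3, 0.7, 1.2]
opening: 0.549
finger_force: 0.0
```

View pics/s1.png

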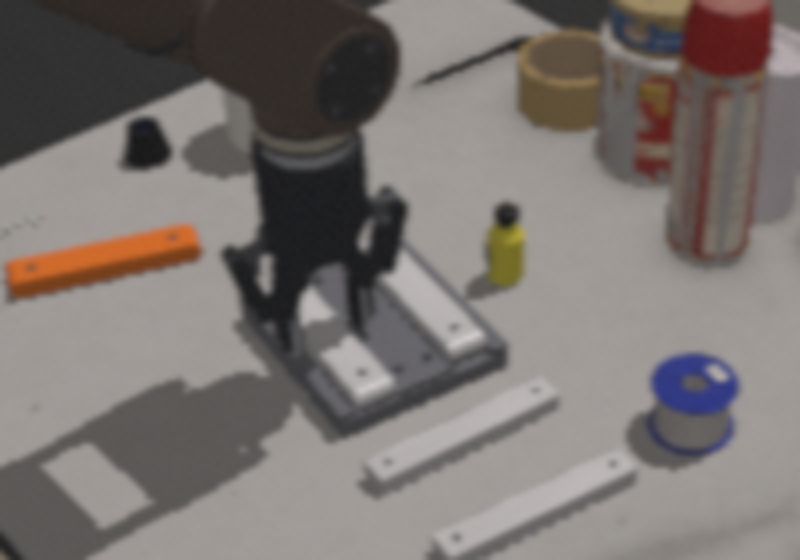

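The fingers straddle the lower bar (about (330,330) in the crop), with no contact. I close them and see how they stop.

```bash
python3 -m handwheel '[0,0,0,0,0,0,0,0,0,0,0,0,0,0,0,0,0,0,0,0,0,0,0,0,0,0,0,0,0,0]' 0 20
```

```text
time: 2.57
eef_pos: [0.5248, 0.1025, 0.0448]
tcp_rot: [0.757, 0.654, 0.001, 0.0]
contact_force: [-2.0, 1.4, 7.3]
opening: 0.341
finger_force: 21.0
```

```bash
python3 -m handwheel '[0,0,0.008,0,0,0,-0.011,-0.0734,0,0,0,0,-0.011,-0.0734,0,0,0,0,-0.011,-0.0734,0,0,0,0,0,0,0,0,0,0]'
```

```text
time: 2.98
eef_pos: [0.5191, 0.0668, 0.0448]
tcp_rot: [0.757, 0.653, -0.0, 0.001]
contact_force: [-0.8, -2.2, 0.7]
opening: 0.343
finger_force: 20.5
```

```bash
python3 -m handwheel '[-0.011,-0.0734,0,0,0,0,-0.011,-0.0734,0,0,0,0,-0.011,-0.0734,0,0,0,0,-0.011,-0.0734,0,0,0,0,-0.011,-0.0734,0,0,0,0]'
python3 -m handwheel '[-0.011,-0.0734,0,0,0,0,-0.011,-0.0734,0,0,0,0,-0.011,-0.0734,0,0,0,0,0,0,0,0,0,0]'
python3 - <<'E'
from meas import *
p,d,c=grab('top');p2,d2,c2=grab('scene')
rects('top',p,c,{'near':(312,185,336,250,'l',175,.016),'far':(338,190,364,250,'l',175,.016)})
cv2.imwrite('pics/s2.png',np.hstack([cv2.resize(x,None,fx=3,fy=3,interpolation=cv2.INTER_CUBIC) for x in(p[140:260,240:370],p2[140:260,220:350])]))
E
```

```text
time: 3.4
eef_pos: [0.5107, 0.013, 0.0446]
tcp_rot: [0.757, 0.654, 0.0, -0.0]
contact_force: [1.0, 1.6, 1.6]
opening: 0.339
finger_force: 20.5
time: 3.73
eef_pos: [0.5054, -0.0212, 0.0444]
tcp_rot: [0.757, 0.654, -0.001, 0.0]
contact_force: [-1.4, -1.5, 0.3]
opening: 0.345
finger_force: 20.4
top near c [603.5 -33.7] sz [33.2 25.4] long-axis deg -9.3
top far c [ 535.9 -110.2] sz [149.1  29.3] long-axis deg -9.8
```

View pics/s2.png

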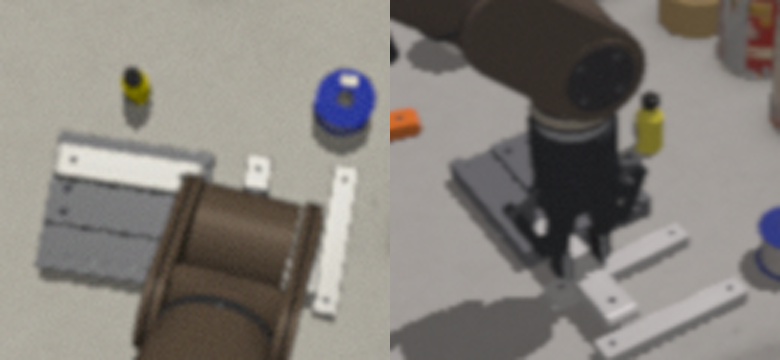

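The bar is sliding out straight over foot_near, and the feet have not moved. I do the remaining 4 rows, release, rise and back off to see.

```bash
python3 -m handwheel '[-0.011,-0.0734,0,0,0,0,-0.011,-0.0734,0,0,0,0,-0.011,-0.0734,0,0,0,0,-0.0105,-0.07,0,0,0,0,0,0,0,0,0,0]'
python3 -m handwheel '[0,0,0,0,0,0,0,0,0,0,0,0]' 0.55
python3 -m handwheel '[0,0,0.04,0,0,0,0,0,0.14,0,0,0,0,0.05,0.2,0,0,0,0.1,0.2,0.1,0,0,0,0.12,0.22,0,0,0,0]'
python3 -m handwheel '[0.12,0.22,0,0,0,0,0.12,0.22,0,0,0,0,0.1,0.19,0,0,0,0,0,0,0,0,0,0]'
python3 - <<'E'
from meas import *
p,d,c=grab('top','t3.png');p2,d2,c2=grab('scene','sc3.png')
print(np.round(ctrl.get_state()['eef_pos'],4))
for z,(pp,cc,v) in {}.items(): pass
rects('top',p,c,{'barLo':(300,205,370,250,'l',168,.032)})
cv2.imwrite('pics/s3.png',np.hstack([cv2.resize(x,None,fx=3,fy=3,interpolation=cv2.INTER_CUBIC) for x in(p[140:260,240:370],p2[140:260,220:350])]))
E
```

```text
time: 4.25
eef_pos: [0.499, -0.0644, 0.0444]
tcp_rot: [0.757, 0.653, -0.0, 0.0]
contact_force: [0.5, -0.0, -2.5]
opening: 0.345
finger_force: 20.2
time: 4.42
eef_pos: [0.4996, -0.0627, 0.0447]
tcp_rot: [0.757, 0.654, 0.0, 0.0]
contact_force: [0.2, 0.7, -1.0]
opening: 0.55
finger_force: 0.0
time: 4.83
eef_pos: [0.5355, 0.0078, 0.122]
tcp_rot: [0.757, 0.653, 0.003, 0.004]
contact_force: [1.4, -0.3, -0.2]
opening: 0.548
finger_force: 0.0
time: 5.17
eef_pos: [0.5857, 0.1075, 0.118]
tcp_rot: [0.755, 0.656, 0.002, 0.001]
contact_force: [-0.6, -0.2, 0.8]
opening: 0.55
finger_force: 0.0
[0.5837 0.1042 0.117 ]
top barLo c [525.6 -62.9] sz [145.6 101.7] long-axis deg -89.7
```

View pics/s3.png

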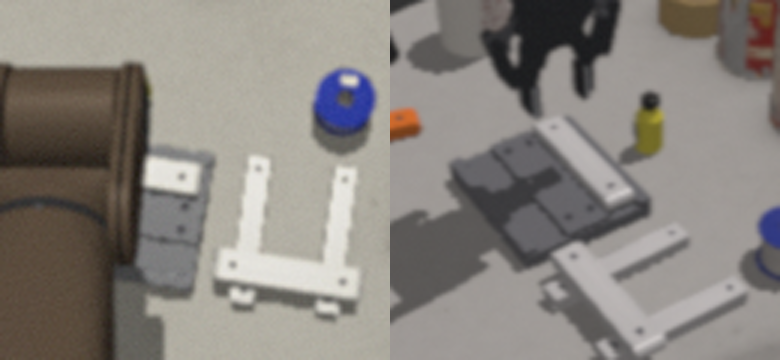

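The first bar lies squarely across both feet with both ends out. Now the second bar.

```bash
python3 -m handwheel '[0.137,-0.041,0,0,0,0,0,0,0,0,0,0,0,0,-0.14,0,0,0,0,0,-0.14,0,0,0,0,0,-0.1,0,0,0]'
python3 -m handwheel '[0,0,-0.06,0,0,0,0,0,-0.04,0,0,0,0,0,0,0,0,0,0,0,0,0,0,0]'
python3 -m handwheel '[0,0,0,0,0,0,0,0,0,0,0,0,0,0,0,0,0,0,0,0,0,0,0,0,0,0,0,0,0,0]' 0 20
```

```text
time: 5.68
eef_pos: [0.6027, 0.0954, 0.0584]
tcp_rot: [0.757, 0.653, -0.001, -0.001]
contact_force: [-0.0, -0.2, -0.2]
opening: 0.549
finger_force: 0.0
time: 6.02
eef_pos: [0.6042, 0.0962, 0.0451]
tcp_rot: [0.757, 0.654, 0.0, 0.0]
contact_force: [0.3, 0.6, 0.4]
opening: 0.546
finger_force: 0.0
time: 6.43
eef_pos: [0.6048, 0.0965, 0.0461]
tcp_rot: [0.757, 0.654, 0.001, 0.001]
contact_force: [-2.2, -1.0, 4.7]
opening: 0.342
finger_force: 21.0
```

```bash
python3 -m handwheel '[0,0,0.007,0,0,0,-0.0114,-0.0761,0,0,0,0,-0.0114,-0.0761,0,0,0,0,-0.0114,-0.0761,0,0,0,0,-0.0114,-0.0761,0,0,0,0]'
python3 -m handwheel '[-0.0114,-0.0761,0,0,0,0,-0.0114,-0.0761,0,0,0,0,-0.0114,-0.0761,0,0,0,0,-0.0114,-0.0761,0,0,0,0,-0.0114,-0.0761,0,0,0,0]'
python3 -m handwheel '[-0.0114,-0.0761,0,0,0,0,-0.0114,-0.0761,0,0,0,0,-0.0114,-0.0761,0,0,0,0,0,0,0,0,0,0]'
```

```text
time: 6.85
eef_pos: [0.5974, 0.0498, 0.0461]
tcp_rot: [0.757, 0.654, 0.001, 0.0]
contact_force: [0.2, 2.4, 3.4]
opening: 0.342
finger_force: 20.7
time: 7.27
eef_pos: [0.5885, -0.0074, 0.0459]
tcp_rot: [0.757, 0.654, 0.0, 0.0]
contact_force: [0.5, 4.7, 5.2]
opening: 0.343
finger_force: 20.8
time: 7.6
eef_pos: [0.5831, -0.0433, 0.0457]
tcp_rot: [0.757, 0.654, -0.001, 0.0]
contact_force: [-0.2, -1.1, 5.4]
opening: 0.342
finger_force: 20.9
```

```bash
python3 -m handwheel '[-0.0114,-0.0761,0,0,0,0,-0.0114,-0.0761,0,0,0,0,-0.0114,-0.0761,0,0,0,0,0,0,0,0,0,0]'
python3 -m handwheel '[0,0,0,0,0,0,0,0,0,0,0,0]' 0.55
python3 -m handwheel '[0,0,0.04,0,0,0,0,0,0.14,0,0,0,0,0,0.2,0,0,0,0,0,0.12,0,0,0]'
python3 -m handwheel '[-0.0279,-0.187,0,0,0,0.0751,-0.0279,-0.187,0,0,0,0.0751,-0.0279,-0.187,0,0,0,0.0751,-0.0279,-0.187,0,0,0,0.0751,-0.0279,-0.187,0,0,0,0.0751]' 1
python3 -m handwheel '[-0.0279,-0.187,0,0,0,0.0751,-0.0279,-0.187,0,0,0,0.0751,-0.0279,-0.187,0,0,0,0.0751,-0.0279,-0.187,0,0,0,0.0751,0,0,0,0,0,0]'
python3 - <<'E'
from meas import *
p,d,c=grab('top','t4.png');p2,d2,c2=grab('scene','sc4.png')
print(np.round(ctrl.get_state()['qpos'],2))
cv2.imwrite('pics/s4.png',np.hstack([cv2.resize(x,None,fx=3,fy=3,interpolation=cv2.INTER_CUBIC) for x in(p[150:260,300:430],p2[170:280,250:380])]))
E
```

```text
time: 7.93
eef_pos: [0.5778, -0.0779, 0.0456]
tcp_rot: [0.757, 0.654, -0.001, 0.001]
contact_force: [-1.5, -3.7, 4.2]
opening: 0.345
finger_force: 20.8
time: 8.1
eef_pos: [0.5772, -0.0753, 0.0445]
tcp_rot: [0.757, 0.654, -0.001, -0.001]
contact_force: [0.1, -0.8, -0.2]
opening: 0.55
finger_force: 0.0
time: 8.43
eef_pos: [0.5787, -0.0746, 0.1226]
tcp_rot: [0.756, 0.654, 0.0, 0.001]
contact_force: [0.7, -0.1, 0.4]
opening: 0.548
finger_force: 0.0
time: 8.85
eef_pos: [0.5569, -0.2156, 0.1206]
tcp_rot: [0.531, 0.847, -0.0, -0.0]
contact_force: [0.8, -0.2, -0.3]
opening: 0.999
finger_force: 0.0
time: 9.27
eef_pos: [0.5399, -0.3316, 0.121]
tcp_rot: [0.321, 0.947, -0.001, 0.001]
contact_force: [-0.1, 1.1, 0.4]
opening: 0.999
finger_force: 0.0
[-0.71  0.33  1.78 -0.    1.04 -1.62]
```

View pics/s4.png

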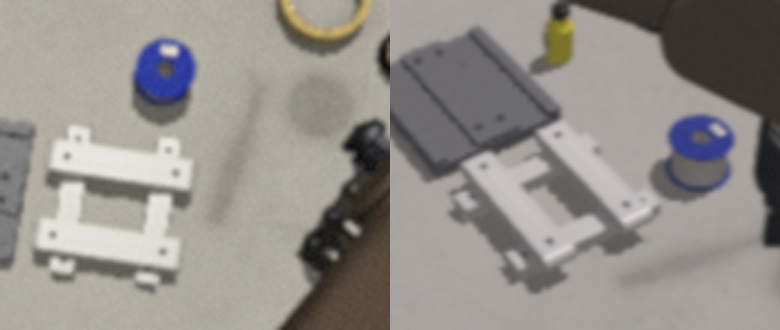

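Both bars lie across the feet, parallel, with their ends sticking out at both sides. I check the bar ends numerically against the feet before gripping the fixture.

Run:
```python
from h import *
p=cv2.imread('pics/t4.png');c=imaging.get_calibration('top')
S=4;u0,v0=308,185
g=cv2.resize(p[v0:247,u0:370],None,fx=S,fy=S,interpolation=cv2.INTER_CUBIC).min(2)
vv,uu=np.nonzero(g>170)
u=np.array([np.cos(np.radians(82)),np.sin(np.radians(82))]);n=np.array([u[1],-u[0]])
O=np.array([540.6,-69.2])
def fr(z): 
    w=world(c,(uu+.5)/S-.5+u0,(vv+.5)/S-.5+v0,z=z)[:,:2]*1000-O; return w@n,w@u
a,b=fr(.032)
for s in(-40,40):
    m=abs(a-s)<10; print('bar',s,'ends',b[m].min().round(1),b[m].max().round(1),
     'sides (mid)',[np.round(np.percentile(a[(abs(b-t)<4)&(abs(a-s)<25)],[1,99]),1) for t in(-20,20)])
a,b=fr(.016)
for t in(-43,43):
    m=abs(b-t)<8; print('foot',t,'x ends',a[m].min().round(1),a[m].max().round(1))
m=(abs(a)<15)
for sg in(-1,1): k=m&(b*sg>0); print('foot y span',np.percentile(b[k],[1,99]).round(1))
```

```text
bar -40 ends -72.2 73.2 sides (mid) [array([-57.1, -25.7]), array([-56.9, -24.7])]
bar 40 ends -74.3 70.3 sides (mid) [array([22.9, 55.1]), array([23.1, 55.7])]
foot -43 x ends -73.9 76.7
foot 43 x ends -76.0 75.1
foot y span [-58.3 -34.3]
foot y span [30.8 56.1]
```

```bash
python3 -m handwheel '[0,0,-0.14,0,0,0,0,0,-0.14,0,0,0,0,0,-0.14,0,0,0,0,0,-0.1,0,0,0,0,0,0,0,0,0]'
python3 -m handwheel '[0,0,-0.05,0,0,0,0,0,-0.04,0,0,0,0,0,-0.02,0,0,0,0,0,0,0,0,0,0,0,0,0,0,0]'
python3 - <<'E'
from h import *
p,d,c=grab('scene');cv2.imwrite('pics/s5.png',cv2.resize(p[220:330,300:440],None,fx=5,fy=5,interpolation=cv2.INTER_CUBIC))
E
```

```text
time: 9.78
eef_pos: [0.5386, -0.3239, 0.0383]
tcp_rot: [0.321, 0.947, 0.002, -0.004]
contact_force: [-0.7, 1.4, -0.6]
opening: 0.996
finger_force: 0.0
time: 10.2
eef_pos: [0.541, -0.3275, 0.0267]
tcp_rot: [0.321, 0.947, -0.0, 0.0]
contact_force: [-0.4, -0.0, -0.1]
opening: 0.999
finger_force: 0.0
```

View pics/s5.png

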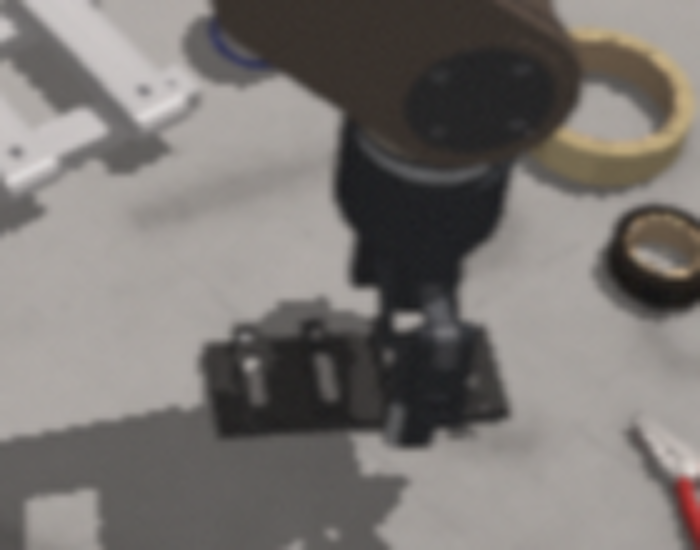

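```bash
python3 -m handwheel '[0,0,-0.025,0,0,0,0,0,-0.025,0,0,0,0,0,0,0,0,0,0,0,0,0,0,0]'
python3 -m handwheel '[0,0,0,0,0,0,0,0,0,0,0,0,0,0,0,0,0,0,0,0,0,0,0,0]' 0.6 30
```

```text
time: 10.58
eef_pos: [0.5404, -0.327, 0.0182]
tcp_rot: [0.321, 0.947, 0.0, -0.0]
contact_force: [0.9, -0.1, 0.2]
opening: 0.996
finger_force: 0.0
time: 10.92
eef_pos: [0.5411, -0.3274, 0.0192]
tcp_rot: [0.321, 0.947, -0.0, 0.0]
contact_force: [0.5, 1.0, 1.8]
opening: 0.689
finger_force: 32.7
```

```bash
python3 -m handwheel '[0,0,0,0,0,0,0,0,0.04,0,0,0,0,0,0.12,0,0,0,0,0,0.18,0,0,0,0,0,0.16,0,0,0]' 0.6 50
python3 -m handwheel '[0.0114,0.1886,0,0,0,0.0363,0.0114,0.1886,0,0,0,0.0363,0.0114,0.1886,0,0,0,0.0363,0.0114,0.1886,0,0,0,0.0363,0.0114,0.1886,0,0,0,0.0363]'
python3 -m handwheel '[0.0114,0.1886,0,0,0,0.0363,0.0114,0.1886,0,0,0,0.0363,0.0114,0.1886,0,0,0,0.0363,0.0114,0.1886,0,0,0,0.0363,0,0,0,0,0,0]'
python3 -m handwheel '[0,0,0,0,0,0,0,0,-0.01,0,0,0]'
python3 - <<'E'
from h import *
p,d,c=grab('scene');p2,_,_=grab('top');cv2.imwrite('pics/s6.png',np.hstack([cv2.resize(x,None,fx=3,fy=3,interpolation=cv2.INTER_CUBIC) for x in(p[150:270,240:370],p2[140:260,290:420])]))
E
```

```text
time: 11.33
eef_pos: [0.5397, -0.3265, 0.0932]
tcp_rot: [0.321, 0.947, 0.0, -0.002]
contact_force: [0.4, 0.3, -1.2]
opening: 0.68
finger_force: 54.0
time: 11.75
eef_pos: [0.5484, -0.1843, 0.0931]
tcp_rot: [0.182, 0.983, 0.0, -0.001]
contact_force: [-0.1, -0.4, -2.3]
opening: 0.682
finger_force: 54.0
time: 12.17
eef_pos: [0.5549, -0.0682, 0.0928]
tcp_rot: [0.068, 0.998, 0.001, -0.001]
contact_force: [0.0, 0.9, -1.3]
opening: 0.68
finger_force: 54.0
time: 12.33
eef_pos: [0.5561, -0.0729, 0.0922]
tcp_rot: [0.071, 0.998, -0.0, 0.0]
contact_force: [0.7, 0.1, -1.4]
opening: 0.673
finger_force: 54.0
```

View pics/s6.png

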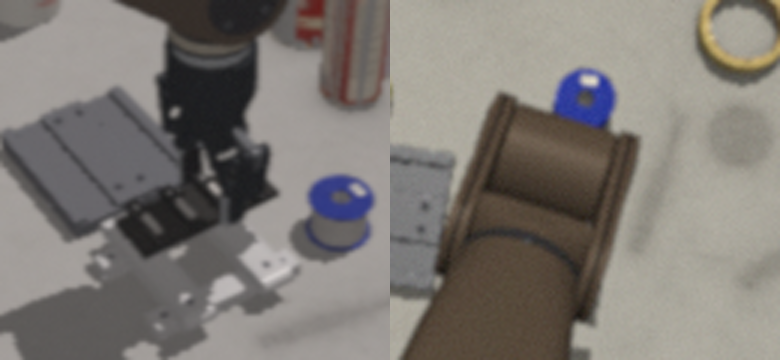

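The fixture is held level over the crib, clear of the reel. I lower it.

```bash
python3 -m handwheel '[0,0,-0.09,0,0,0,0,0,-0.08,0,0,0,0,0,-0.05,0,0,0,0,0,-0.025,0,0,0,0,0,0,0,0,0]'
python3 -m handwheel '[0,0,-0.01,0,0,0,0,0,-0.008,0,0,0,0,0,0,0,0,0]'
```

```text
time: 12.85
eef_pos: [0.5549, -0.0727, 0.0537]
tcp_rot: [0.071, 0.997, 0.0, -0.002]
contact_force: [0.3, 0.5, -1.0]
opening: 0.678
finger_force: 54.0
time: 13.1
eef_pos: [0.5564, -0.0727, 0.053]
tcp_rot: [0.071, 0.998, -0.0, 0.0]
contact_force: [-0.4, 0.3, -1.0]
opening: 0.677
finger_force: 54.0
```

```bash
python3 -m handwheel '[0,0,-0.008,0,0,0,0,0,0,0,0,0]';python3 -m handwheel '[0,0,-0.006,0,0,0,0,0,0,0,0,0]'
```

```text
time: 13.27
eef_pos: [0.5563, -0.0726, 0.0518]
tcp_rot: [0.071, 0.998, -0.0, 0.0]
contact_force: [0.2, -0.2, -1.4]
opening: 0.677
finger_force: 54.1
time: 13.43
eef_pos: [0.5564, -0.0727, 0.0514]
tcp_rot: [0.071, 0.998, -0.0, 0.0]
contact_force: [-0.7, -0.2, 2.2]
opening: 0.679
finger_force: 54.4
```

```bash
python3 -m handwheel '[0,0,0,0,0,0,0,0,0,0,0,0,0,0,0,0,0,0]' 0.95 20
python3 -m handwheel '[0,0,0.05,0,0,0,0,0,0.15,0,0,0,0,0,0.2,0,0,0,0,0,0.2,0,0,0,-0.05,0.2,0.1,0,0,0]'
python3 -m handwheel '[-0.05,0.22,0,0,0,0,-0.05,0.22,0,0,0,0,-0.05,0.22,0,0,0,0,-0.05,0.22,0,0,0,0,0,0.22,0,0,0,0]'
python3 -m handwheel '[0,0.2,0,0,0,0,0,0.2,0,0,0,0,0,0,0,0,0,0,0,0,0,0,0,0]'
python3 - <<'E'
from meas import *
p2,d,c2=grab('scene');p,d,c=grab('top')
rects('top',p,c,{'fix':(308,185,370,250,'dark',95,.044)})
S=4;u0,v0=308,185
g=cv2.resize(p[v0:247,u0:370],None,fx=S,fy=S,interpolation=cv2.INTER_CUBIC).min(2)
vv,uu=np.nonzero(g>170);u=np.array([np.cos(np.radians(82)),np.sin(np.radians(82))]);n=np.array([u[1],-u[0]])
w=world(c,(uu+.5)/S-.5+u0,(vv+.5)/S-.5+v0,z=.032)[:,:2]*1000-[540.6,-69.2];a,b=w@n,w@u
for s in(-40,40):
    m=abs(a-s)<10;print('bar',s,b[m].min().round(1),b[m].max().round(1),np.percentile(a[(b<-62)&(abs(a-s)<25)],[1,99]))
w=world(c,(uu+.5)/S-.5+u0,(vv+.5)/S-.5+v0,z=.016)[:,:2]*1000-[540.6,-69.2];a,b=w@n,w@u
for t in(-46,43.5): m=abs(b-t)<8;print('foot',t,a[m].min().round(1),a[m].max().round(1),b[m].mean().round(1))
cv2.imwrite('pics/s7.png',np.hstack([cv2.resize(x,None,fx=3,fy=3,interpolation=cv2.INTER_CUBIC) for x in(p2[150:270,240:370],p[140:260,250:380])]))
E
```

```text
time: 13.68
eef_pos: [0.5562, -0.0727, 0.0507]
tcp_rot: [0.071, 0.998, -0.0, 0.0]
contact_force: [-0.2, 0.1, -0.5]
opening: 0.954
finger_force: 0.0
time: 14.1
eef_pos: [0.552, -0.0462, 0.161]
tcp_rot: [0.073, 0.997, -0.002, 0.005]
contact_force: [1.2, -0.9, 0.3]
opening: 0.95
finger_force: 0.0
time: 14.52
eef_pos: [0.5173, 0.1239, 0.1561]
tcp_rot: [0.071, 0.998, -0.0, -0.0]
contact_force: [0.7, 0.3, -0.0]
opening: 0.949
finger_force: 0.0
time: 14.85
eef_pos: [0.5184, 0.1836, 0.1561]
tcp_rot: [0.069, 0.998, -0.0, 0.0]
contact_force: [0.7, -0.8, 0.3]
opening: 0.946
finger_force: 0.0
top fix c [538.4 -69.6] sz [141.4  63.1] long-axis deg -9.0
bar -40 -72.4 73.4 [-56.8278618  -26.08871506]
bar 40 -74.2 70.3 [22.64112819 53.92461322]
foot -46 -74.0 76.8 -46.0
foot 43.5 -76.2 75.6 43.5
```

View pics/s7.png

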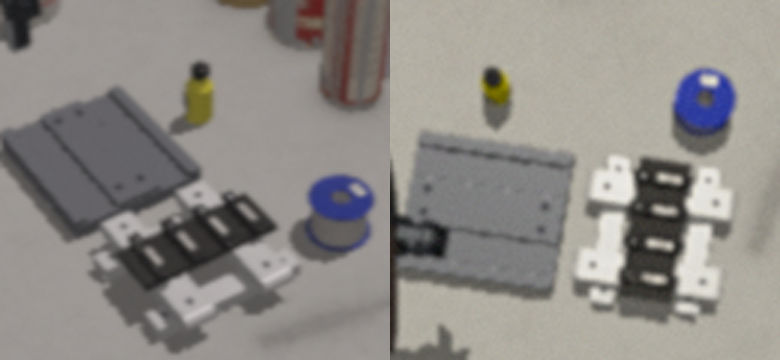

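The fixture lies centrally across both bars, and the bars, feet, bottle and reel are undisturbed. The arm is clear, so I hand it in.

```bash
python3 -c "from plant import ctrl; print(ctrl.sign_off())"
```

```text
the job is handed in; nothing more can be done
None
```

The crib is built and handed in after about 15 s of robot time: both round-nosed bars were slid across the bottom bars and the fixture laid on top, about 2 mm off centre and within about 1° of square, with the bottom bars unmoved in the last camera check; the hand-in returned no verdict.

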